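Index the filling arm to the open bottle

TASK

The swing arm of the filling station stands locked in its middle hole. Hook a fingertip under the pull ring and lift the spring pin, without pinching or forcing the ring, swing the arm one hole so that its spout stands over the open bottle (not the capped one), and let the ring go so that the pin drops fully home in that hole. Leave the bottles and everything else on the bench where they stand.

Things in the scene. Friction and masses are not known exactly. Their poses are not given: they have to be found in the camera images.
- pull_ring: Round steel pull ring fixed on top of the index pin: 52 mm inside, 62 mm outside, wire 5 mm. Origin at its centre, 165 mm above the bench while the pin is down. x axis = axis of the ring: along the arm towards the pivot and 30 degrees below the horizontal; a finger enters that way. z axis: to the ring's top, which leans 30 degrees towards the pivot. Over 30 N between fingers and ring is forcing it.
- index_pin (a joint): Lift of the pin and ring, straight up, m: 0 = home in a hole, 0.024 = stop. A spring pushes it down, 3 N at 0, 6 N at the stop. Its 10 mm round nose reaches 10 mm into the plate: the arm is free over 0.011. Let go between holes it rides on the plate at 0.010 and snaps in within about 2 mm of a hole.
- swing_arm (a joint): Angle of the swing arm, rad: 0 = middle hole (the start), positive = counter-clockwise from above. Holes 24 degrees apart: -0.838, -0.419, 0, 0.419, 0.838, each with about 0.01 play; stops at 0.92 either way. The arm turns easily (about 0.3 N at the ring) and stays where it is left.
- pivot (a point): Point on the arm's vertical pivot axis, 105 mm above the bench, at the height of the index plate's top. x axis: along the station, away from the robot, in line with the arm at angle 0; z up. The pin stands 150 mm from the axis on the robot's side, the spout 145 mm on the far side. A fixed white housing, 170 x 300 mm, 105 mm high, carries the near half.
- pin_collar (a point): Centre of the top of the round collar (20 mm wide) in which the pin slides, on the swing arm, 134 mm above the bench. The arm's top face is 12 mm below this point; the arm is 30 mm wide and reaches 35 mm beyond it on the robot's side. The ring's lowest point is 3 mm above it while the pin is down, the ring's centre 14 mm nearer the pivot. x axis: along the arm towards the pivot; z up.
- spout_tip (a point): Lower end of the steel spout under the funnel at the far end of the swing arm, 102 mm above the bench. It passes about 10 mm above the bottles' mouths.
- bottle_open: Open glass bottle without a cap, 44 mm wide, 80 mm tall, mouth 26 mm inside, loose on the station's deck (12 mm high) under one of the two holes next to the middle one (left or right differs). Origin at the centre of its underside, z up.
- bottle_capped: The same bottle with a white screw cap, 82 mm tall in all, on the other side. Origin at the centre of its underside, z up.
- sample_vial: Small capped glass vial, 28 mm wide, 55 mm tall, stands beside the station. Origin at the centre of its underside, z up.
- beaker: Glass beaker, 60 mm wide, 75 mm tall, beside the station. Origin at the centre of its underside, z up.
- tip_box: Box of pipette tips, 85 x 120 x 67 mm. Origin at the centre of its underside, z up.
- reagent_bottle: Glass bottle with cap, 70 mm wide, 150 mm tall. Origin at the centre of its underside, z up.
- tube_rack: Rack with capped tubes, 160 x 90 mm, 90 mm tall. Origin at the centre of its underside, z up.
- jar: Capped jar, 64 mm wide, 75 mm tall. Origin at the centre of its underside, z up.

How it is judged (in metres and radians):
On the way, in this order (a step that is already met when the one before it is completed fails the run):
1. the pin is lifted out of the middle hole by its ring (value of joint index_pin above 0.011 m and value of joint swing_arm between -0.15 and 0.15 rad and contact force between the fingers and pull_ring above 0.5 N), for 0.1 s.
2. the arm has swung one hole and the pin is home again, the spout over the open bottle (value of joint index_pin below 0.003 m and (value of joint swing_arm between -0.449 and -0.389 rad or value of joint swing_arm between 0.389 and 0.449 rad) and horizontal distance between spout_tip and bottle_open below 0.01 m), for 0.2 s.
At the end, for the whole second after the job is handed in: The pin is home (lift under 3 mm) in the hole next to the middle one, the arm rests at one hole pitch (0.419 rad, within 0.03), the spout is within 10 mm of the open bottle's axis, both bottles stand upright, nothing moves (all of step 2 and velocity of joint swing_arm between -0.02 and 0.02 rad/s and linear speed of bottle_open below 0.01 m/s and angle between each of bottle_open, bottle_capped's own z axis and vertical below 0.1 rad); the robot touches nothing.
It fails at once if the ring is pinched or forced (over 30 N between fingers and ring) (contact force between the fingers and pull_ring above 30 N).
It fails at once if a bottle is lifted, carried or shoved (over 10 mm) (distance of any of bottle_open, bottle_capped from where it was at the start of the episode above 0.01 m).
It fails at once if another thing on the bench is lifted, carried or shoved (over 20 mm) or knocked over (distance of any of sample_vial, beaker, tip_box, reagent_bottle, tube_rack, jar from where it was at the start of the episode above 0.02 m or angle between any of sample_vial, beaker, tip_box, reagent_bottle, tube_rack, jar's own z axis and vertical above 0.5 rad).
It also fails if it takes over 40 s, if anything falls off the work surface, if the arm or the gripper's body presses on something with over 40 N, if the wrist force passes 120 N, or if a joint passes its speed limit or range.

ROBOT

A 6-joint arm with a two-finger parallel gripper is mounted at the origin on the work surface. World frame = base frame: x ahead of the robot, y to its left, z up, the work surface at z = 0. Lengths are in m, angles in degrees, forces in N, time in s.
With the tool pointing down it reaches from about 0.4 to 0.825 m from the base axis. Payload 7 kg.
Tool frame: the origin (TCP) lies midway between the tips of the shut fingers; the grasp point (between the pads) lies ctrl.tcp_to_grasp behind it (ctrl.tcp_to_grasp is the distance from the TCP to the grasp point, in m); z points along the fingers, y is the line along which they close (so a half turn about z gives the same grasp; the last joint's range is limited). The gripper opens to 88 mm and grips with 3 to 60 N. Pads are 19 mm wide; open, the fingers measure 130 mm over their backs; the gripper's body (78 mm by 193 mm) begins 47 mm behind the grasp point.
Start: joints at [84.632, 20.546, 0.682, 0, -70.136, -16.507], TCP at [0.252, 0.626, 0.227] pointing down, gripper open.
Joint ranges: [-176.03, 176.03], [-82.01, 121.73], [-58.28, 71.71], [-173.87, 95.51], [-174.79, -0.11], [-173.66, 173.66]. Speed limits (degrees/s): [136.94, 136.94, 172.46, 180, 180, 180].

INTERFACE

Orientations are given as [roll, pitch, yaw] about the fixed x, y, z axes, in that order (R = Rz(yaw) Ry(pitch) Rx(roll)).
In Python, from plant import ctrl, imaging, close_job gives the robot as it stands.
- The arm moves only by the shell command python3 -m crank 'ROWS'. ROWS is JSON, a list of rows, each a list of 3 entries, a list of its own where there are three numbers: the shift along the world's x, y, z in m, then the turn, a rotation vector about the world's x, y, z in degrees, then the opening, from -1 (shut) to 1 (fully open), so that 0 is half open. A call has 1 to 12 rows; each row shifts and turns the commanded pose from where the row before left it; what a row does not reach is not made up. A row lasts 1/10 s, in which the tool goes at most 50 mm and 8.59 degrees, less where a joint would pass 70% of its speed; a pose out of reach is approached as far as the arm can. A call is refused whole if a number of a shift passes 0.05 or a number of a turn 8.59, either way. A call with a gripper value outside its range is refused whole. The fingers move at their own pace and stop on an object; the grip force is fixed at half the most. Time passes only in rows, so rows that do not move let the fingers close. It gives the time, the measured TCP pose, the force, the opening and the grip force at its end, in the units of the state.
- ctrl.get_obs(): the state, without advancing time (a new reading comes with each control period).
- imaging.snapshot(name): name is "scene" or "top" or "wrist"; returns (picture, depth): 480x640x3 uint8, blue, green, red; 480x640 float32, m along the optical axis (not along the pixel's ray), 0 where there is no reading.
- imaging.camera_model(name): a dict with "mtx" (3x3 intrinsics, pixels), "R" (3x3) and "t" (3): a world point X has camera coordinates R X + t. Camera axes: x right, y down, z forward; pixel columns grow to the right and rows downward; lengths in m; the calibration is good to about 2 mm. A picture is of the moment at which its call begins: read the wrist's pose just before it. camera_model takes no time and is no camera call; for the wrist camera it gives the pose at the moment of the call.
- close_job(): hands the job in; it is judged then, once.
The state is a dict: "clock": time; "joint_pos": joint angles; "qvel": joint speeds; "tau": joint torques, N m; "tool_pos": TCP position; "orientation": TCP orientation; "force": force on the tool from outside, world axes, zero at the start; "moment": the same for the moment, N m; "opening": finger opening in m; "gripper_force": force on a finger pad.
Only numpy, scipy, OpenCV 4.12 (cv2) and the standard library are available. Lean on these libraries where they do the work, as an engineer would, in place of code of your own. Each camera call takes 0.05 s, during which the arm holds its last target. There are 200 camera calls.

## Working session

There is one attempt and no reset: what is moved stays moved. The work goes in short steps, Python scripts to look and compute and a shell command to move; the robot and the scene stay as the last step left them, time stands still between calls to the robot, and variables do not carry over. Pictures are saved under pics/ and viewed, at most 14 in all, crops included, and the job is handed in when it is done.

```bash
ls; mkdir -p pics; python3 - <<'E'
from plant import ctrl, imaging
import cv2,numpy as np
print(ctrl.get_obs(), ctrl.tcp_to_grasp)
for n in("scene","top"):
    p,d=imaging.snapshot(n); m=imaging.camera_model(n); cv2.imwrite(f"pics/{n}1.png",p); np.savez(f"{n}1.npz",p=p,d=d,K=m["mtx"],R=m["R"],t=m["t"])
E
```

```text
pics
{'clock': 0.0, 'joint_pos': array([ 8.46293718e+01,  2.05916426e+01,  6.30911184e-01, -2.02200236e-02,
       -7.01343504e+01, -1.65052413e+01]), 'qvel': array([-0.03023674,  0.00324798, -0.06028591,  0.0063616 ,  0.0244594 ,
       -0.02153598]), 'tau': array([-2.26565724e-03, -5.82722390e+01,  2.93057907e+01,  6.99756503e+00,
        7.07566258e-03, -1.58204384e-04]), 'tool_pos': array([0.2513615 , 0.62590617, 0.22559828]), 'orientation': array([ 1.79903436e+02, -8.79113353e-03, -2.18827489e+01]), 'force': array([ 0.06646919,  0.57839469, -1.18489728]), 'moment': array([-0.0190377 , -0.03889822,  0.03287542]), 'gripper_force': 0.0, 'opening': 0.08744745600914369} 0.0188
```

View pics/scene1.png

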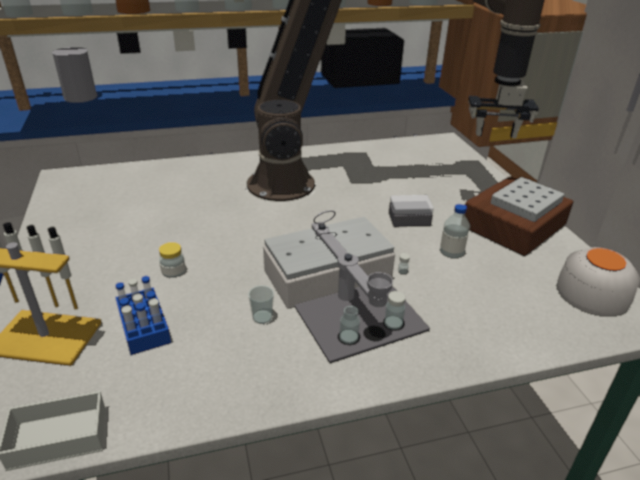

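View pics/top1.png

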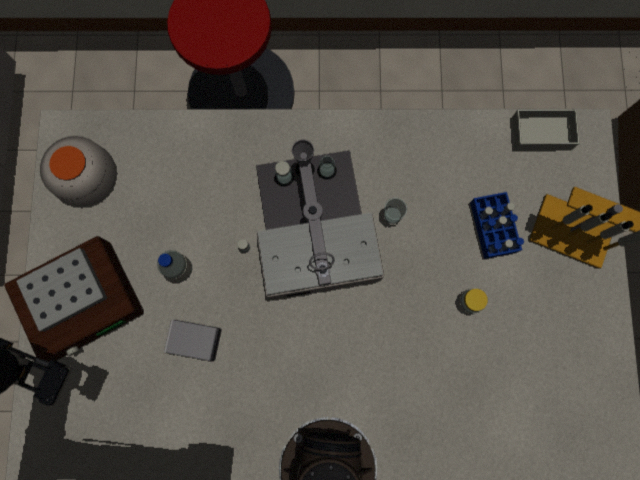

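```bash
python3 - <<'E'
import cv2,numpy as np
a=np.load("top1.npz");p=a['p'][130:305,240:400]
cv2.imwrite("pics/topc.png",cv2.resize(p,None,fx=3.4,fy=3.4,interpolation=cv2.INTER_CUBIC))
E
```

```text
(no output)
```

View pics/topc.png

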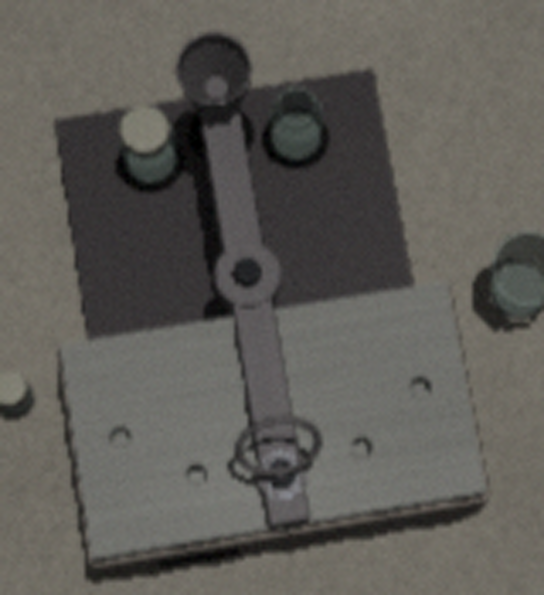

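```bash
cat > h.py <<'E'
import numpy as np
def ray(a,u,v,z):
    d=a['R'].T@np.linalg.solve(a['K'],[u,v,1]); c=-a['R'].T@a['t']; return c+d*(z-c[2])/d[2]
E
python3 - <<'E'
import numpy as np
from h import ray
from scipy.optimize import least_squares
a=np.load("top1.npz")
f=lambda x,y,z:ray(a,240+x/3.4-.35,130+y/3.4-.35,z)
H=np.array([f(x,y,.105)[:2] for x,y in[(120,434),(197,473),(361,447),(420,386)]])
# arm dir angle psi: x axis away from robot; hole k angle
ang=np.array([-.838,-.419,.419,.838])
g=lambda q:(q[:2]-.15*np.c_[np.cos(q[2]+ang),np.sin(q[2]+ang)]-H).ravel()
s=least_squares(g,[.6,0,0]);print(s.x,np.degrees(s.x[2]),s.fun*1e3)
px,py,t=s.x
print("hub",f(246,272,.13))
print("collar pred",px-.15*np.cos(t),py-.15*np.sin(t),"seen",f(282,468,.134))
for n,x,y,z in(("open",296,135,.09),("cap",146,130,.094),("bk",530,265,.075),("vial",12,390,.055)):print(n,f(x,y,z))
for k in(-.419,.419):print("spout",k,px+.145*np.cos(t+k),py+.145*np.sin(t+k))
E
```

```text
[0.63276833 0.03251857 0.15738744] 9.017635859284225 [-0.44101129  0.00487964  0.19492333  0.75398454  0.63638666 -0.24700018
 -0.39029871 -0.51186399]
hub [0.63185849 0.03449085 0.13      ]
collar pred 0.4846223053086529 0.00900779889713458 seen [0.48681547 0.00867217 0.134     ]
open [ 0.74908233 -0.00269618  0.09      ]
cap [0.75202502 0.11109447 0.094     ]
bk [ 0.65046564 -0.18000335  0.075     ]
vial [0.55904947 0.21339906 0.055     ]
spout -0.419 0.7728345803629283 -0.0049840247400159896
spout 0.419 0.7543416857248261 0.11154336564628797
```

```bash
python3 -m crank '[[[0,0,0.04],[0,0,-5.9],1],[[0.01,-0.05,0.04],[0,0,-5.9],1],[[0.019,-0.05,0.02],[0,0,-5.9],1],[[0.019,-0.05,0],[0,0,-5.9],1],[[0.019,-0.05,0],[0,0,-5.9],1],[[0.019,-0.05,0],[0,0,-5.9],1],[[0.019,-0.05,0],[0,0,-5.9],1],[[0.019,-0.05,0],[0,0,-5.9],1],[[0.019,-0.05,0],[0,0,-5.9],1],[[0.019,-0.05,0],[0,0,-5.9],1],[[0.019,-0.05,0],[0,0,-5.9],1],[[0.019,-0.05,0],[0,0,-5.9],1]]'; python3 -c "
from plant import ctrl;print(ctrl.get_obs()['joint_pos'])"
```

```text
clock: 1.3
tool_pos: [0.4357, 0.1213, 0.3151]
orientation: [-180.0, 0.0, -92.9]
force: [1.2, 0.5, 0.6]
opening: 0.0876
gripper_force: 0.0
[ 4.06471695e+01 -4.00108654e+00 -1.71928688e+01 -6.73724663e-03
 -7.67745008e+01 -4.35365124e+01]
```

```bash
python3 -m crank '[[[0,-0.02,0],[-0.45,-8.56,0],1],[[0,-0.02,0],[-0.45,-8.56,0],1],[[0,-0.02,0],[-0.45,-8.56,0],1],[[0,-0.02,0],[-0.45,-8.56,0],1],[[0,-0.02,0],[-0.45,-8.56,0],1],[[0,-0.01,0],[-0.45,-8.56,0],1],[[0,0,0],[-0.45,-8.56,0],1],[[0,0,0],[0,0,0],1]]'; python3 -c "
from plant import ctrl;print(ctrl.get_obs()['joint_pos'])"
```

```text
clock: 2.1
tool_pos: [0.4673, 0.0105, 0.4305]
orientation: [-127.7, 0.1, -92.6]
force: [-0.1, -0.4, 0.4]
opening: 0.0878
gripper_force: 0.0
[ 44.89371682 -36.12257772 -58.14876189  57.89941659 -43.49224633
 -82.86273402]
```

```bash
cat > kin.py <<'E'
import numpy as np
from scipy.spatial.transform import Rotation as Ro
from scipy.optimize import least_squares
L1,L2,d,k=.600,.4637,.1918,-.1777
lo=np.array([-176.03,-82.01,-58.28,-173.87,-174.79,-173.66])+.5;hi=np.array([176.03,121.73,71.71,95.51,-.11,173.66])-.5
def fk(q,P):
    da,Lt,s4,s6,y0=P; h=k+Lt
    E=lambda ax,a:Ro.from_euler(ax,a,degrees=True)
    R=E('z',q[0]); p=np.array([0,0,h])+R.apply([0,-da,0])
    p=p+(R*E('y',q[1])).apply([0,0,L1]); R=R*E('y',q[1]-q[2]); p=p+R.apply([L2,0,0])
    R=R*E('x',s4*q[3]); p=p+R.apply([0,-(d-da),0]); R=R*E('y',-q[4]); p=p+R.apply([Lt,0,0])
    R=R*E('x',s6*q[5])
    M=np.c_[[0,0,1.],[0,-1,0],[1,0,0]] # placeholder tool axes, cols x,y,z at j6=0
    T=Ro.from_matrix(np.c_[np.cross([0,0,-1.],[1,0,0]),[0,0,-1.],[1,0,0]])
    return p,R*T
E
python3 - <<'E'
from kin import *
D=[([84.629,20.592,.631,-.02,-70.134,-16.505],[.2514,.6259,.2256],[180,0,-21.9]),
([40.647,-4.001,-17.193,0,-76.775,-43.537],[.4357,.1213,.3151],[180,0,-92.9]),
([44.894,-36.123,-58.149,57.899,-43.492,-82.863],[.4673,.0105,.4305],[-127.7,.1,-92.6])]
for s4 in(1,-1):
  for s6 in(1,-1):
    def g(P,full=False):
        r=[]
        for q,p,o in D:
            pp,R=fk(q,[P[0],P[1],s4,s6,0]); r+=list(pp-p)
        return np.array(r)
    s=least_squares(g,[.1,.2]);
    print(s4,s6,s.x,s.cost,[fk(q,[*s.x,s4,s6,0])[1].as_euler('xyz',degrees=True).round(1) for q,_,_ in D])
E
```

```text
1 1 [0.56633218 0.13399487] 0.004303130938166212 [array([179.9,   0. ,  11.1]), array([-180. ,   -0. ,   -5.8]), array([-1.277e+02, -1.000e-01,  2.400e+00])]
1 -1 [0.56633218 0.13399487] 0.004303130938166212 [array([179.9,  -0. , -21.9]), array([-180. ,    0. ,  -92.9]), array([ 128.6,   11.3, -168.8])]
-1 1 [3.76550180e-04 3.77387015e-01] 3.820784840885663e-07 [array([179.9,   0. ,  11.1]), array([-180. ,   -0. ,   -5.8]), array([128.6, -11.3,  78.6])]
-1 -1 [3.76550180e-04 3.77387015e-01] 3.820784840885663e-07 [array([179.9,  -0. , -21.9]), array([-180. ,    0. ,  -92.9]), array([-1.277e+02,  1.000e-01, -9.260e+01])]
```

```bash
cat >> kin.py <<'E'
P=[0.0,.3774,-1,-1,0]
def ik(p,R,seeds):
    best=None
    for s in seeds:
        f=lambda q:(lambda a:np.r_[(a[0]-p)*10,(a[1]*R.inv()).as_rotvec()])(fk(q,P))
        r=least_squares(f,np.clip(s,lo+.1,hi-.1),bounds=(lo,hi),x_scale=30.)
        if r.cost<1e-6: return r.x
        if best is None or r.cost<best: best=r.cost
    return None
piv=np.array([.6328,.0325]);t0=9.02
def ringc(ang,lift):
    a=np.radians(t0)+ang; return np.r_[piv-.136*np.array([np.cos(a),np.sin(a)]),.165+lift]
def pose(c,b,pitch,roll,adv,off):
    # c = ring centre; finger axis tip adv past centre; off along tool y of finger axis
    b,pt=np.radians([b,pitch]); z=np.array([np.cos(pt)*np.cos(b),np.cos(pt)*np.sin(b),-np.sin(pt)])
    lat=np.array([-np.sin(b),np.cos(b),0]); dn=np.cross(z,lat);dn*= -np.sign(dn[2])
    r=np.radians(roll); y=np.cos(r)*dn+np.sin(r)*lat; R=np.c_[np.cross(y,z),y,z]
    return c+adv*z-off*y,Ro.from_matrix(R)
E
cat > scan.py <<'E'
from kin import *
rng=np.random.default_rng(0)
cur=np.array([44.9,-36,-58,57.9,-43.5,-82.9])
seeds=[cur,[40,-20,-40,-60,-60,-80],[-20,-20,-50,-90,-60,60],[20,-20,-50,90,-60,0],[0,0,-50,0,-20,0],[-40,-20,-50,-60,-60,0]]
seeds=[np.array(s,float) for s in seeds]
c0=ringc(0,.016);
for off,rolls in((.0545,(0,90,-90)),):
  for roll in rolls:
    for pitch in(30,37,45,52):
      for b in(-25,-12,0,12,25):
        q=ik(*pose(c0,b,pitch,roll,.018,off),seeds)
        if q is not None: print(off,roll,pitch,b,q.round(0))
E
time timeout 560 python3 scan.py
```

```text
0.0545 0 30 -12 [ -19.  -10.  -47. -136.   -8.  139.]
0.0545 0 30 12 [ -2.  -9. -38. -78. -12.  84.]
0.0545 0 30 25 [-16.  -5. -34. -78. -35.  99.]
0.0545 0 37 25 [  2.  -7. -34. -57. -22.  70.]
0.0545 0 45 25 [ 21.  -8. -44. -18. -10.  21.]
0.0545 0 52 25 [ 23.  -7. -45.  -5. -14.   6.]
0.0545 90 30 -12 [ -31.   -8.  -52. -126.  -21.   48.]
0.0545 90 30 0 [ -27.   -5.  -44. -104.  -24.   29.]
0.0545 90 30 12 [-29.  -1. -40. -92. -35.  25.]
0.0545 90 30 25 [-31.   5. -34. -83. -46.  26.]
0.0545 90 37 12 [ -8.  -5. -38. -69. -17.  -9.]
0.0545 90 37 25 [-19.   1. -32. -70. -36.   7.]
0.0545 90 45 25 [ -4.  -2. -33. -50. -27. -22.]
0.0545 90 52 25 [  6.  -3. -36. -30. -23. -47.]
0.0545 -90 30 0 [ -19.   -6.  -52. -130.  -22. -128.]
0.0545 -90 30 12 [ -14.   -7.  -45. -104.  -23. -151.]
0.0545 -90 30 25 [ -19.   -4.  -42.  -89.  -37. -155.]
0.0545 -90 37 25 [  3.  -8. -40. -68. -19. 171.]
real	0m46.807s
user	0m47.103s
sys	0m0.170s
```

```bash
cat > path.py <<'E'
from kin import *
q3=np.array([44.894,-36.123,-58.149,57.899,-43.492,-82.863])
s=np.array([-29.,-1,-40,-92,-35,25])
B=6
q=s
for nm,c,b,adv in(("stage",ringc(0,0),B,-.05),("in",ringc(0,0),B,.018),("lift",ringc(0,.034),B,.018),("half",ringc(-.21,.034),B,.018),("end",ringc(-.419,.034),B-6,.018),("down",ringc(-.419,0),B-6,.018),("out",ringc(-.419,0),B-6,-.05)):
    p,R=pose(c,b,30,90,adv,.0545); q=ik(p,R,[q,s]); print(nm,p.round(4),R.as_euler('xyz',degrees=True).round(1),None if q is None else q.round(1))
    if nm=="stage": qs=q
    if q is None:q=s
p,R=pose(ringc(0,.06),B,30,90,-.05,.0545); qh=ik(p,R,[qs]);print("high",p,qh)
mid=np.array([25,-15,-35,0,-70,-40.])
pts=np.r_[np.linspace(q3,mid,9),np.linspace(mid,qh,15)[1:]]
F=[fk(x,P) for x in pts]
for (a,A),(c,C),x in zip(F[:-1],F[1:],pts[1:]):
    v=(C*A.inv()).as_rotvec(degrees=True); print((c-a).round(3),v.round(1),"| n",round(np.linalg.norm(c-a),3),round(np.linalg.norm(v),1),c.round(2),C.as_matrix()[:,2].round(1))
E
python3 path.py
```

```text
stage [ 0.4611 -0.0475  0.19  ] [-180.   60. -174.] [-24.9 -13.3 -44.8 -85.  -26.5  11.1]
in [ 0.5197 -0.0414  0.156 ] [-180.   60. -174.] [ -31.7   -0.3  -43.6 -101.4  -32.7   34.6]
lift [ 0.5197 -0.0414  0.19  ] [-180.   60. -174.] [-22.2  -6.8 -40.5 -91.1 -24.2  16.2]
half [ 0.5182 -0.0129  0.19  ] [-180.   60. -174.] [-17.2  -8.  -41.4 -93.6 -20.   15.9]
end [0.517  0.0132 0.19  ] [-180.   60. -180.] [ -13.5   -9.3  -43.7 -107.4  -12.2   24.6]
down [0.517  0.0132 0.156 ] [-180.   60. -180.] [ -27.2   -2.4  -50.4 -120.9  -27.5   48.4]
out [0.4581 0.0132 0.19  ] [-180.   60. -180.] None
high [ 0.46111456 -0.04754963  0.25      ] NoneTraceback (most recent call last):
  File "path.py", line 12, in <module>
    pts=np.r_[np.linspace(q3,mid,9),np.linspace(mid,qh,15)[1:]]
                                    ~~~~~~~~~~~^^^^^^^^^^^
    delta = np.subtract(stop, start, dtype=type(dt))
TypeError: unsupported operand type(s) for -: 'NoneType' and 'float'
```

```bash
cat > scan2.py <<'E'
from kin import *
s=np.array([-29.,-1,-40,-92,-35,25])
K=(("stage",0,0,-.05),("in",0,0,.018),("lift",0,.034,.018),("end",-.419,.034,.018),("down",-.419,0,.018),("out",-.419,0,-.03))
for roll in(90,110,60):
  for pitch in (30,25):
    for b in(8,14,20):
      print(roll,pitch,b)
      q=s
      for nm,a,l,adv in K:
        x=ik(*pose(ringc(a,l),b,pitch,roll,adv,.0545),[q,s]); print("  ",nm,None if x is None else x.round(0))
        if x is not None:q=x
E
python3 scan2.py
```

```text
90 30 8
   stage [-28. -12. -44. -84. -30.  13.]
   in [-32.   0. -43. -99. -34.  34.]
   lift [-23.  -6. -40. -90. -27.  17.]
   end [-14.  -7. -41. -95. -19.  17.]
   down [ -25.   -1.  -45. -108.  -30.   38.]
   out [-18. -11. -45. -95. -22.  19.]
90 30 14
   stage [-33.  -8. -41. -82. -40.  18.]
   in [-32.   3. -40. -93. -39.  32.]
   lift [-26.  -3. -38. -86. -34.  18.]
   end [-16.  -5. -39. -90. -26.  17.]
   down [ -25.    1.  -42. -100.  -33.   34.]
   out [-22.  -8. -43. -90. -31.  20.]
90 30 20
   stage [-36.  -4. -38. -79. -47.  21.]
   in [-32.   5. -37. -89. -43.  31.]
   lift [-28.  -0. -35. -83. -40.  20.]
   end [-19.  -3. -37. -87. -33.  18.]
   down [-25.   3. -39. -94. -38.  32.]
   out [-25.  -4. -41. -86. -38.  22.]
90 25 8
   stage [-44.  -6. -48. -94. -46.  35.]
   in [ -42.    6.  -47. -107.  -46.   50.]
   lift [ -36.   -2.  -44. -101.  -40.   36.]
   end [ -28.   -4.  -46. -109.  -35.   40.]
   down [ -36.    5.  -51. -116.  -44.   56.]
   out [ -35.   -5.  -51. -106.  -40.   42.]
90 25 14
   stage [-45.  -2. -44. -90. -51.  35.]
   in [ -40.    7.  -43. -
[... 2765 characters left out ...]
.  -44. -105.  -40.   71.]
   lift [-29.  -6. -41. -97. -33.  56.]
   end [ -21.   -8.  -43. -104.  -27.   59.]
   down [ -29.   -1.  -47. -113.  -37.   76.]
   out [ -26.  -10.  -47. -103.  -31.   61.]
60 25 14
   stage [-39.  -7. -43. -88. -46.  56.]
   in [-35.   3. -41. -98. -44.  68.]
   lift [-30.  -4. -39. -92. -39.  55.]
   end [-22.  -6. -41. -98. -32.  56.]
   down [ -29.    1.  -44. -106.  -40.   71.]
   out [-28.  -7. -45. -97. -38.  59.]
60 25 20
   stage [-40.  -3. -39. -85. -52.  58.]
   in [-35.   5. -38. -93. -48.  66.]
   lift [-31.  -1. -36. -88. -45.  56.]
   end [-23.  -3. -38. -93. -38.  56.]
   down [-28.   3. -41. -99. -43.  68.]
   out [-30.  -4. -42. -92. -44.  60.]
```

```bash
cat > path.py <<'E'
from kin import *
q3=np.array([44.894,-36.123,-58.149,57.899,-43.492,-82.863])
s=np.array([-33.,-8,-41,-82,-40,18])
p,R=pose(ringc(0,.04),14,30,90,-.06,.0545); qh=ik(p,R,[s]);print("high",p,R.as_euler('xyz',degrees=True),qh)
mid=np.array([30,-10,-30,0,-70,-40.])
pts=np.r_[np.linspace(q3,mid,9),np.linspace(mid,qh,17)[1:]]
F=[fk(x,P) for x in pts]
for (a,A),(c,C),x in zip(F[:-1],F[1:],pts[1:]):
    v=(C*A.inv()).as_rotvec(degrees=True); w=C.apply([0,0,-.377])+c
    print((c-a).round(3),v.round(1),"| n",round(np.linalg.norm(c-a),3),round(np.linalg.norm(v),1),c.round(2),C.as_matrix()[:,2].round(1),w.round(2))
E
python3 path.py
```

```text
high [ 0.46124852 -0.05427372  0.235     ] [-180.   60. -166.] [-24.31500967 -15.97302372 -39.72366817 -71.08546107 -34.58090448
  -1.03817322]
[ 0.006 -0.027 -0.019] [-1.1  5.5 -3.6] | n 0.033 6.7 [ 0.47 -0.02  0.41] [ 0.7 -0.1 -0.7] [0.2  0.02 0.67]
[-0.001 -0.021 -0.022] [-0.7  6.  -2.9] | n 0.03 6.7 [ 0.47 -0.04  0.39] [ 0.6 -0.1 -0.8] [0.23 0.02 0.67]
[-0.007 -0.014 -0.024] [-0.1  6.4 -2.3] | n 0.029 6.8 [ 0.47 -0.05  0.37] [ 0.5 -0.2 -0.8] [0.26 0.01 0.67]
[-0.012 -0.006 -0.025] [ 0.5  6.7 -1.6] | n 0.029 6.9 [ 0.45 -0.06  0.34] [ 0.4 -0.2 -0.9] [0.29 0.01 0.67]
[-0.016  0.002 -0.025] [ 1.3  6.8 -0.9] | n 0.029 7.0 [ 0.44 -0.05  0.32] [ 0.3 -0.2 -0.9] [0.31 0.   0.67]
[-0.018  0.01  -0.023] [ 2.1  6.8 -0.3] | n 0.031 7.1 [ 0.42 -0.04  0.29] [ 0.2 -0.1 -1. ] [0.34 0.   0.66]
[-0.019  0.018 -0.021] [3.  6.6 0.3] | n 0.033 7.3 [ 0.4  -0.03  0.27] [ 0.1 -0.1 -1. ] [ 0.36 -0.    0.65]
[-0.018  0.026 -0.017] [3.9 6.3 0.8] | n 0.036 7.4 [ 0.38 -0.    0.25] [ 0.  0. -1.] [ 0.38 -0.    0.63]
[-0.01   0.004 -0.015] [ 4.6  0.1 -2.6] | n 0.018 5.3 [0.37 0.   0.24] [-0.   0.1 -1. ] [ 0.37 -
[... 937 characters left out ...]
3 0.2 ] [ 0.5  0.5 -0.7] [ 0.23 -0.15  0.48]
[ 0.012 -0.007  0.004] [ 2.1 -2.8 -4.8] | n 0.014 6.0 [0.41 0.03 0.2 ] [ 0.5  0.5 -0.7] [ 0.21 -0.15  0.47]
[ 0.012 -0.01   0.005] [ 1.8 -2.8 -5. ] | n 0.016 6.0 [0.42 0.02 0.21] [ 0.6  0.4 -0.7] [ 0.19 -0.15  0.46]
[ 0.012 -0.013  0.006] [ 1.5 -2.8 -5.2] | n 0.018 6.1 [0.43 0.   0.22] [ 0.7  0.4 -0.6] [ 0.18 -0.15  0.45]
[ 0.011 -0.016  0.006] [ 1.2 -2.7 -5.4] | n 0.02 6.2 [ 0.44 -0.01  0.22] [ 0.7  0.4 -0.6] [ 0.17 -0.15  0.44]
[ 0.01  -0.019  0.007] [ 1.  -2.5 -5.6] | n 0.022 6.3 [ 0.45 -0.03  0.23] [ 0.8  0.3 -0.5] [ 0.15 -0.14  0.43]
[ 0.008 -0.022  0.007] [ 0.8 -2.4 -5.8] | n 0.024 6.3 [ 0.46 -0.05  0.24] [ 0.8  0.2 -0.5] [ 0.14 -0.13  0.42]
```

```bash
python3 -m crank '[[[0.006,-0.027,-0.019],[-1.1,5.5,-3.6],1],[[-0.001,-0.021,-0.022],[-0.7,6.0,-2.9],1],[[-0.007,-0.014,-0.024],[-0.1,6.4,-2.3],1],[[-0.012,-0.006,-0.025],[0.5,6.7,-1.6],1],[[-0.016,0.002,-0.025],[1.3,6.8,-0.9],1],[[-0.018,0.010,-0.023],[2.1,6.8,-0.3],1],[[-0.019,0.018,-0.021],[3.0,6.6,0.3],1],[[-0.018,0.026,-0.017],[3.9,6.3,0.8],1],[[-0.010,0.004,-0.015],[4.6,0.1,-2.6],1],[[-0.007,0.005,-0.013],[4.5,-0.4,-2.8],1],[[-0.005,0.006,-0.010],[4.4,-0.8,-3.0],1],[[-0.002,0.006,-0.008],[4.2,-1.2,-3.2],1]]'; python3 -c "
from plant import ctrl;print(ctrl.get_obs()['joint_pos'])
from kin import *
from path import pts,F
print(pts[12],F[12][0],F[12][1].as_euler('xyz',degrees=True))" | grep -v '|'
```

```text
clock: 3.3
tool_pos: [0.3574, 0.0212, 0.2036]
orientation: [176.9, 17.7, -112.0]
force: [-0.6, -0.3, 0.7]
opening: 0.0879
gripper_force: 0.0
[ 16.15382261 -10.99254164 -32.58443618 -18.17981789 -60.98678969
 -29.8281313 ]
high [ 0.46124852 -0.05427372  0.235     ] [-180.   60. -166.] [-24.31500967 -15.97302372 -39.72366817 -71.08546107 -34.58090448
  -1.03817322]
[ 16.42124758 -11.49325593 -32.43091704 -17.77136527 -61.14522612
 -30.2595433 ] [0.35905708 0.02058491 0.20821782] [ 177.39704578   17.74599264 -111.79369354]
```

Tracking exactly. Second half.

```bash
python3 -m crank '[[[0.001,0.006,-0.004],[4.0,-1.6,-3.4],1],[[0.003,0.005,-0.002],[3.7,-1.9,-3.6],1],[[0.006,0.003,-0.001],[3.4,-2.2,-3.9],1],[[0.008,0.001,0.001],[3.1,-2.4,-4.1],1],[[0.010,-0.001,0.002],[2.8,-2.6,-4.4],1],[[0.011,-0.004,0.003],[2.5,-2.7,-4.6],1],[[0.012,-0.007,0.004],[2.1,-2.8,-4.8],1],[[0.012,-0.010,0.005],[1.8,-2.8,-5.0],1],[[0.012,-0.013,0.006],[1.5,-2.8,-5.2],1],[[0.011,-0.016,0.006],[1.2,-2.7,-5.4],1],[[0.010,-0.019,0.007],[1.0,-2.5,-5.6],1],[[0.008,-0.022,0.007],[0.8,-2.4,-5.8],1]]'; python3 - <<'E'
from plant import ctrl,imaging
import cv2,numpy as np
print(ctrl.get_obs()['joint_pos'])
for n in("scene","wrist"):
    m=imaging.camera_model(n);p,d=imaging.snapshot(n); cv2.imwrite(f"pics/{n}2.png",p); np.savez(f"{n}2.npz",p=p,d=d,K=m["mtx"],R=m["R"],t=m["t"])
E
```

```text
clock: 4.5
tool_pos: [0.4624, -0.0568, 0.2384]
orientation: [179.5, 59.7, -166.2]
force: [-0.4, 0.4, 0.5]
opening: 0.0876
gripper_force: 0.0
[-24.03483602 -15.98332672 -39.16099244 -69.766087   -34.86915213
  -2.69067696]
```

View pics/wrist2.png

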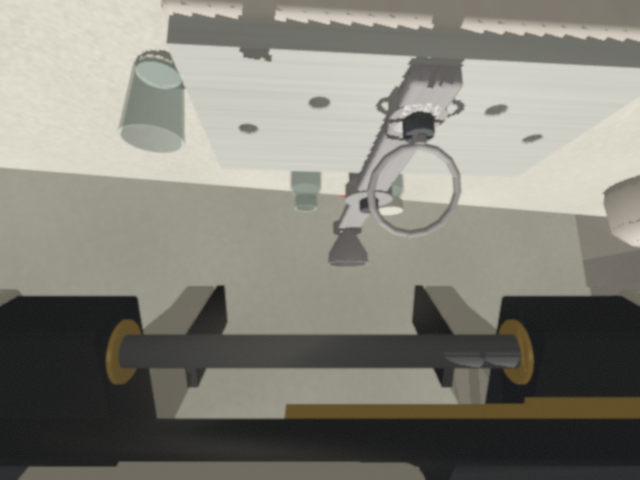

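```bash
python3 - <<'E'
import numpy as np
from kin import *
from scipy.spatial.transform import Rotation as Ro
a=np.load("wrist2.npz");d=a['d']
def X(u,v,z):return a['R'].T@(np.linalg.solve(a['K'],[u,v,1])*z-a['t'])
from h import ray
# ring: 4 wire points left/right/top; find nearest-depth wire near points
pts=[]
for u,v in((370,190),(459,190),(415,147),(415,233),(384,158),(446,158),(384,222),(446,222)):
    w=d[v-5:v+6,u-5:u+6]; m=w.copy(); m[m==0]=9; i=np.unravel_index(m.argmin(),m.shape); z=m[i]
    x=X(u-5+i[1],v-5+i[0],z); pts.append(x); print(u,v,round(float(z),3),x.round(4))
print("mean",np.mean(pts,0),"pred",ringc(0,0))
print("collar seen",ray(a,419,118,.137))
T=np.array([.4624,-.0568,.2384]);R=Ro.from_euler('xyz',[179.5,59.7,-166.2],degrees=True)
for u,v in((437,300),(428,330),(440,350),(450,378),(421,290),(205,300),(190,380),(185,360),(480,390)):
    z=np.min(d[v-1:v+2,u-1:u+2]); print("finger",u,v,round(float(z),3),(R.inv().apply(X(u,v,z)-T)*1e3).round(1))
E
```

```text
370 190 0.233 [ 0.4955 -0.0149  0.1641]
459 190 0.237 [0.4858 0.039  0.163 ]
415 147 0.227 [0.4781 0.009  0.1407]
415 233 0.244 [0.5056 0.019  0.1914]
384 158 0.228 [ 0.4847 -0.0081  0.1474]
446 158 0.23 [0.4783 0.0283 0.1484]
384 222 0.24 [ 0.5052 -0.0075  0.1824]
446 222 0.242 [0.4972 0.0352 0.1818]
mean [0.49130722 0.01249864 0.16490206] pred [0.49848182 0.01117803 0.165     ]
collar seen [ 0.45894506 -0.00113046  0.137     ]
finger 437 300 0.153 [ 10.9  47.3 -20.2]
finger 428 330 0.149 [  0.9  42.7 -26.8]
finger 440 350 0.086 [ 30.1  27.5 -83.8]
finger 450 378 0.132 [ -5.9  45.4 -47.4]
finger 421 290 0.166 [ 9.2 44.2 -7.1]
finger 205 300 0.153 [ 11.  -47.8 -20.6]
finger 190 380 0.132 [ -6.9 -46.8 -47.6]
finger 185 360 0.086 [ 28.3 -31.4 -85.3]
finger 480 390 0.109 [  5.4  46.6 -67.3]
```

```bash
python3 - <<'E'
import cv2,numpy as np
p=np.load("wrist2.npz")['p'][270:400,130:560]
cv2.imwrite("pics/fing.png",cv2.resize(p,None,fx=1.85,fy=1.85,interpolation=cv2.INTER_CUBIC))
E
```

```text
(no output)
```

View pics/fing.png

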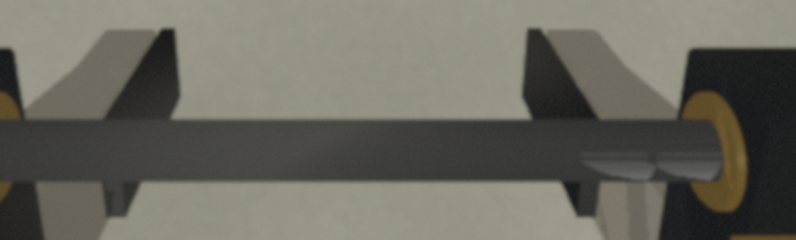

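View pics/scene2.png

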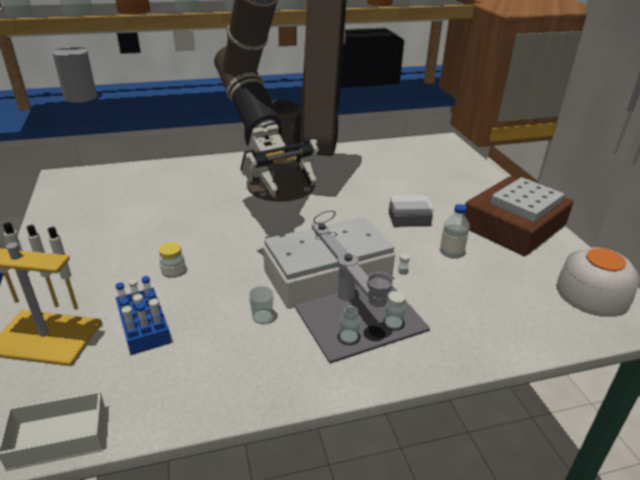

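```bash
python3 - <<'E'
import numpy as np
from kin import *
a=np.load("wrist2.npz");c=-a['R'].T@a['t']
T=np.array([.4624,-.0568,.2384]);R=Ro.from_euler('xyz',[179.5,59.7,-166.2],degrees=True)
print("cam in tool",R.inv().apply(c-T))
C=np.array([.495,.012,.165])
for adv in(-.06,-.03,.018):
    p,Q=pose(C,14,30,90,adv,.053); print(adv,"tcp",p.round(4),"from now",(p-T).round(4),"rot",(Q*R.inv()).as_rotvec(degrees=True).round(2),"cam then",(p+Q.apply(R.inv().apply(c-T))).round(3))
E
```

```text
cam in tool [ 8.05583328e-02  1.21521332e-04 -1.58567095e-01]
-0.06 tcp [ 0.4574 -0.052   0.195 ] from now [-0.005   0.0048 -0.0434] rot [-0.17 -0.35 -0.23] cam then [ 0.285 -0.095  0.205]
-0.03 tcp [ 0.4826 -0.0457  0.18  ] from now [ 0.0202  0.0111 -0.0584] rot [-0.17 -0.35 -0.23] cam then [ 0.31  -0.089  0.19 ]
0.018 tcp [ 0.5229 -0.0357  0.156 ] from now [ 0.0605  0.0211 -0.0824] rot [-0.17 -0.35 -0.23] cam then [ 0.351 -0.079  0.166]
```

```bash
python3 -m crank '[[[-0.005,0.005,-0.015],[0,0,0],1],[[0,0,-0.015],[0,0,0],1],[[0,0,-0.014],[0,0,0],1],[[0.013,0.003,-0.008],[0,0,0],1],[[0.013,0.003,-0.008],[0,0,0],1],[[0.013,0.003,-0.008],[0,0,0],1],[[0.008,0.002,-0.005],[0,0,0],1],[[0,0,0],[0,0,0],1]]'; python3 - <<'E'
from plant import ctrl,imaging
import cv2,numpy as np
m=imaging.camera_model("wrist");p,d=imaging.snapshot("wrist"); cv2.imwrite("pics/w3.png",p)
print(ctrl.get_obs()['joint_pos'])
E
```

```text
clock: 5.4
tool_pos: [0.5044, -0.0393, 0.1644]
orientation: [179.3, 59.5, -165.9]
force: [-0.5, -1.4, 1.2]
opening: 0.0874
gripper_force: 0.0
[-31.98786032  -0.83456677 -40.56011035 -88.83096521 -38.90023035
  26.50451137]
```

View pics/w3.png

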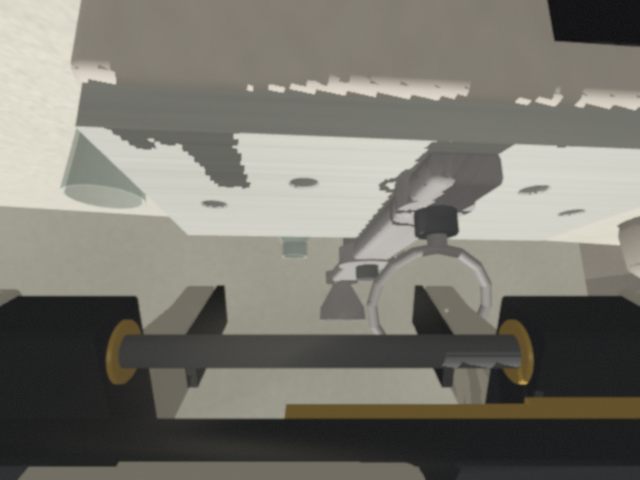

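```bash
python3 -m crank '[[[0.009,0.002,-0.005],[0,0,0],1],[[0.009,0.002,-0.005],[0,0,0],1],[[0,0,0.005],[0,0,0],1],[[0,0,0.005],[0,0,0],1],[[0,0,0.004],[0,0,0],1],[[0,0,0],[0,0,0],1]]'; python3 -m crank '[[[0,0,0.003],[0,0,0],1],[[0,0,0.003],[0,0,0],1],[[0,0,0],[0,0,0],1]]'
```

```text
clock: 6.05
tool_pos: [0.5222, -0.0362, 0.1709]
orientation: [179.8, 59.7, -165.6]
force: [0.3, -0.8, -0.3]
opening: 0.0877
gripper_force: 0.0
clock: 6.35
tool_pos: [0.5217, -0.0366, 0.1755]
orientation: [179.7, 59.6, -165.8]
force: [-0.3, 0.0, -3.5]
opening: 0.088
gripper_force: 1.7
```

```bash
python3 -m crank '[[[0,0,0.004],[0,0,0],1],[[0,0,0.004],[0,0,0],1],[[0,0,0.004],[0,0,0],1],[[0,0,0.004],[0,0,0],1],[[0,0,0],[0,0,0],1],[[0,0,0],[0,0,0],1]]'; python3 - <<'E'
from plant import ctrl,imaging
import cv2,numpy as np
from kin import *
m=imaging.camera_model("wrist");p,d=imaging.snapshot("wrist"); cv2.imwrite("pics/w4.png",p)
o=ctrl.get_obs();print(o['joint_pos'],o['force'])
c=ringc(0,0)
for k in range(0,9): print(k,((ringc(-.419*k/8,0)-c)*1e3).round(1))
E
```

```text
clock: 6.95
tool_pos: [0.5219, -0.0363, 0.1916]
orientation: [179.7, 59.6, -165.8]
force: [-1.6, -0.2, -6.2]
opening: 0.0875
gripper_force: 3.1
[-25.34865607  -4.05654553 -37.76974299 -84.44070684 -33.77225283
  16.06539428] [-2.39092225  0.42188624 -5.23235132]
0 [0. 0. 0.]
1 [-0.9  7.1  0. ]
2 [-1.5 14.2  0. ]
3 [-1.7 21.3  0. ]
4 [-1.5 28.4  0. ]
5 [-0.9 35.5  0. ]
6 [-0.  42.6  0. ]
7 [ 1.3 49.6  0. ]
8 [ 2.9 56.5  0. ]
```

View pics/w4.png

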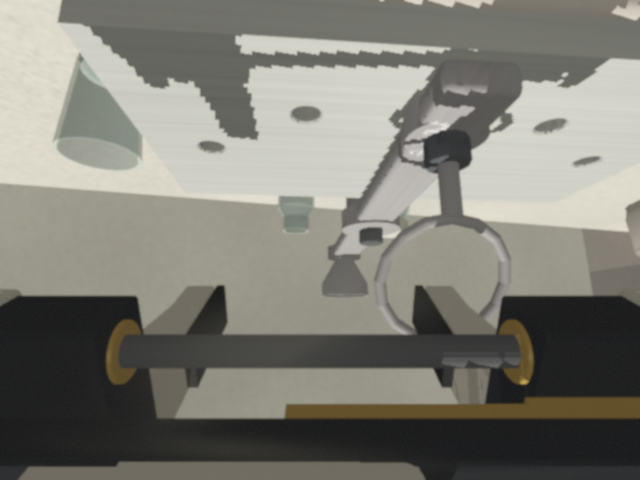

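```bash
python3 -m crank '[[[-0.0005,0.004,0],[0,0,0],1],[[-0.0005,0.005,0],[0,0,0],1],[[-0.0003,0.005,0],[0,0,0],1],[[-0.0002,0.005,0],[0,0,0],1],[[0,0.005,0],[0,0,0],1],[[0,0.005,0],[0,0,0],1],[[0.0003,0.005,0],[0,0,0],1],[[0.0004,0.005,0],[0,0,0],1],[[0.0005,0.004,0],[0,0,0],1],[[0,0,0],[0,0,0],1]]'; cat > look.py <<'E'
from plant import ctrl,imaging
import cv2,numpy as np,sys
n=sys.argv[1]
for c in("top","wrist"):
    m=imaging.camera_model(c);p,d=imaging.snapshot(c); cv2.imwrite(f"pics/{c}{n}.png",p); np.savez(f"{c}{n}.npz",p=p,d=d,K=m["mtx"],R=m["R"],t=m["t"])
a=cv2.resize(cv2.imread(f"pics/top{n}.png")[130:290,240:400],(400,400),interpolation=cv2.INTER_CUBIC)
b=cv2.resize(cv2.imread(f"pics/wrist{n}.png")[0:400,200:600],(400,400))
cv2.imwrite(f"pics/both{n}.png",np.hstack([a,b]))
o=ctrl.get_obs();print(o['clock'],o['tool_pos'],o['force'].round(1),o['joint_pos'].round(1))
E
python3 look.py 5
```

```text
clock: 8.0
tool_pos: [0.5209, 0.008, 0.1909]
orientation: [179.5, 59.6, -165.9]
force: [-6.1, 1.3, -6.4]
opening: 0.0877
gripper_force: 3.9
8.1 [0.52087362 0.00777464 0.19083562] [-6.4  2.  -4.5] [-17.5  -6.1 -39.4 -87.1 -27.3  14.1]
```

View pics/both5.png

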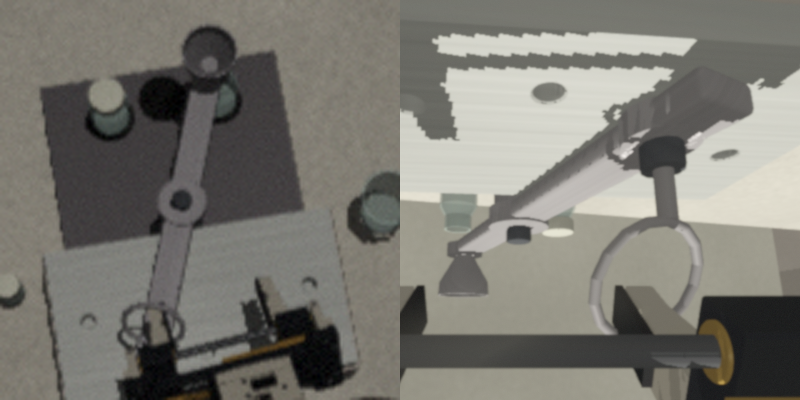

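```bash
cat > ang.py <<'E'
import numpy as np,sys
from h import ray
def edges(n,lo=40,hi=110):
    a=np.load(f"top{n}.npz")
    # depth-based: arm pixels with height ~.115-.13 on far side of pivot
    K,R,t,d=a['K'],a['R'],a['t'],a['d']
    v,u=np.mgrid[0:480,0:640]; c=np.stack([(u-K[0,2])/K[0,0]*d,(v-K[1,2])/K[1,1]*d,d],-1)
    X=(c-t)@R
    r=X[...,:2]-[.6328,.0325]; rr=np.hypot(r[...,0],r[...,1])
    m=(X[...,2]>.112)&(X[...,2]<.130)&(rr>.035)&(rr<.105)&(r[...,0]>0)
    th=np.arctan2(r[...,1],r[...,0])[m]; w=rr[m]
    b=np.array([np.median(th[(w>q)&(w<q+.01)]) for q in np.arange(.04,.1,.01)]); print(n,m.sum(),b.round(3),"ang",b.mean().round(4))
    return b.mean()
a0=edges(1); 
for n in sys.argv[1:]: print("swing",edges(n)-a0)
E
python3 ang.py 5
```

```text
1 318 [0.21  0.195 0.184 0.171 0.176 0.183] ang 0.1865
5 322 [-0.161 -0.187 -0.199 -0.197 -0.191 -0.19 ] ang -0.1877
swing -0.374157483381628
```

```bash
python3 -m crank '[[[0.0006,0.003,0],[0,0,0],1],[[0.0006,0.003,0],[0,0,0],1],[[0,0,0],[0,0,0],1],[[0,0,0],[0,0,0],1]]'; python3 look.py 6; python3 ang.py 6
```

```text
clock: 8.5
tool_pos: [0.5219, 0.0138, 0.1907]
orientation: [179.4, 59.5, -166.0]
force: [-7.2, 0.9, -5.9]
opening: 0.0876
gripper_force: 4.1
8.6 [0.52192315 0.01377073 0.19068921] [-6.1  2.  -4. ] [-16.3  -6.2 -39.5 -87.6 -26.4  14. ]
1 318 [0.21  0.195 0.184 0.171 0.176 0.183] ang 0.1865
6 327 [-0.227 -0.239 -0.245 -0.239 -0.242 -0.244] ang -0.2392
swing -0.42564444476041163
```

```bash
python3 -m crank '[[[0,0,-0.003],[0,0,0],1],[[0,0,-0.003],[0,0,0],1],[[0,0,-0.003],[0,0,0],1],[[0,0,-0.003],[0,0,0],1],[[0,0,-0.002],[0,0,0],1],[[0,0,0],[0,0,0],1]]'; python3 look.py 7; python3 ang.py 7
```

```text
clock: 9.2
tool_pos: [0.522, 0.014, 0.1767]
orientation: [179.4, 59.6, -166.0]
force: [-5.1, 3.4, -4.3]
opening: 0.0877
gripper_force: 4.5
9.3 [0.52199978 0.01400218 0.17680322] [-6.2  3.8 -4.7] [-20.1  -3.7 -40.4 -91.9 -29.5  21.3]
1 318 [0.21  0.195 0.184 0.171 0.176 0.183] ang 0.1865
7 325 [-0.241 -0.231 -0.274 -0.222 -0.25  -0.256] ang -0.2458
swing -0.43229214257521476
```

View pics/both7.png

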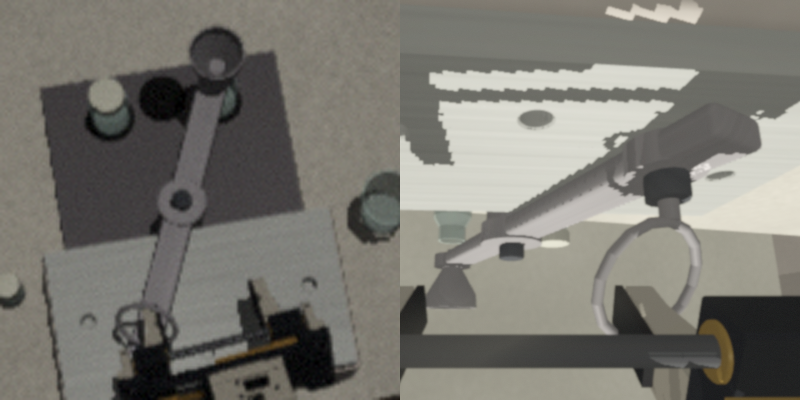

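```bash
python3 -m crank '[[[0,0,-0.003],[0,0,0],1],[[0,0,-0.003],[0,0,0],1],[[0,0,-0.003],[0,0,0],1],[[0,0,-0.002],[0,0,0],1],[[0,0,0],[0,0,0],1],[[0,0,0],[0,0,0],1]]'; python3 look.py 8; python3 ang.py 8
```

```text
clock: 9.9
tool_pos: [0.5238, 0.0119, 0.1673]
orientation: [179.7, 59.7, -165.9]
force: [-0.9, -0.5, 0.2]
opening: 0.0875
gripper_force: 0.0
10.0 [0.5236032  0.01209725 0.16721749] [0.5 0.3 0.2] [-22.8  -1.8 -41.2 -94.9 -31.7  26.7]
1 318 [0.21  0.195 0.184 0.171 0.176 0.183] ang 0.1865
8 326 [-0.253 -0.248 -0.26  -0.241 -0.25  -0.244] ang -0.2493
swing -0.4357400017831712
```

View pics/both8.png

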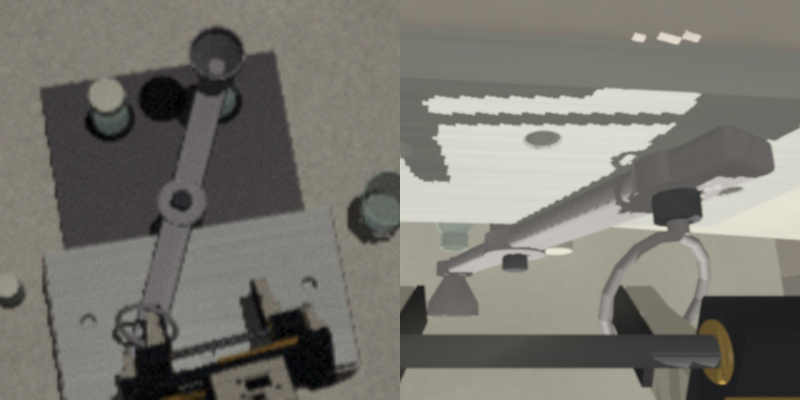

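```bash
python3 -m crank '[[[0,0,-0.003],[0,0,0],1],[[-0.006,-0.0015,0.0035],[0,0,0],1],[[-0.008,-0.002,0.005],[0,0,0],1],[[-0.008,-0.002,0.005],[0,0,0],1],[[-0.01,-0.0025,0.006],[0,0,0],1],[[-0.01,-0.0025,0.006],[0,0,0],1],[[-0.012,-0.003,0.007],[0,0,0],1],[[-0.01,-0.0025,0.006],[0,0,0],1],[[0,0,0],[0,0,0],1]]'; python3 look.py 9; python3 ang.py 9; python3 - <<'E'
import numpy as np
a=np.load("wrist9.npz");K,R,t,d=a['K'],a['R'],a['t'],a['d']
v,u=np.mgrid[0:480,0:640]; c=np.stack([(u-K[0,2])/K[0,0]*d,(v-K[1,2])/K[1,1]*d,d],-1);X=(c-t)@R
m=(d>0)&(np.hypot(X[...,0]-.502,X[...,1]-.068)<.045)&(X[...,2]>.15)&(X[...,2]<.23)&(v<280)
print(m.sum(),np.percentile(X[m],[1,50,99],axis=0).round(4), u[m].min(),u[m].max(),v[m].min(),v[m].max())
E
```

```text
clock: 10.9
tool_pos: [0.4586, -0.0033, 0.2032]
orientation: [179.9, 59.7, -165.6]
force: [0.5, -0.1, -0.1]
opening: 0.0879
gripper_force: 0.0
11.0 [ 0.45938066 -0.00309363  0.20250447] [-0.3  0.4 -0.4] [-17.4 -14.9 -43.5 -78.5 -27.8   4.3]
1 318 [0.21  0.195 0.184 0.171 0.176 0.183] ang 0.1865
9 329 [-0.218 -0.263 -0.253 -0.242 -0.237 -0.253] ang -0.2443
swing -0.4307596164957288
1086 [[0.4817 0.0387 0.1505]
 [0.4966 0.0481 0.1673]
 [0.512  0.097  0.1852]] 371 451 215 279
```

View pics/both9.png

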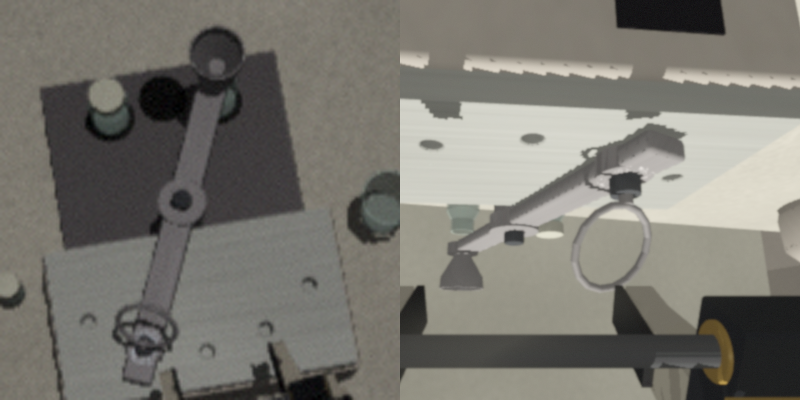

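```bash
python3 - <<'E'
import numpy as np
a=np.load("wrist9.npz");K,R,t,d=a['K'],a['R'],a['t'],a['d']
def zs(u0,v0,s=5):
    w=d[v0-s:v0+s+1,u0-s:u0+s+1].copy(); w[w==0]=9; i=np.unravel_index(w.argmin(),w.shape); z=w[i]
    return (np.linalg.solve(K,[u0-s+i[1],v0-s+i[0],1])*z-t)@R
for u,v in((424,204),(400,288),(374,252),(450,238)):print(zs(u,v).round(4))
E
```

```text
[0.48   0.0647 0.1425]
[0.5065 0.0592 0.1913]
[0.4886 0.0408 0.1685]
[0.4952 0.0932 0.1565]
```

```bash
python3 -c "
from plant import close_job;print(close_job())"
```

```text
the job is handed in; nothing more can be done
None
```

I lifted the pin by its ring, swung the arm one hole (-0.419 rad) to the open bottle's side, let the pin drop home and handed the job in at about 11 s. The last images put the swing at -0.43 rad and the ring back at its starting height; no verdict came back.

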